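# Set out the spare clamp and hold the key machine's hood at its balance point

### The arm

A 7-joint arm with a two-finger parallel gripper is mounted at the origin on the work surface. World frame = base frame: x ahead of the robot, y to its left, z up, the work surface at z = 0. Lengths are in m, angles in rad, forces in N, time in s.
With the tool pointing down it reaches from about 0.35 to 0.9 m from the base axis. Payload 19.9 kg.
Tool frame: the origin (TCP) lies midway between the tips of the shut fingers; the grasp point (between the pads) lies tcp_to_grasp behind it (tcp_to_grasp is the distance from the TCP to the grasp point, in m); x points along the fingers, y is the direction in which the jaws open and shut, and the axes are right-handed (so a half turn about x gives the same grasp; the last joint's range is limited). The gripper opens to 94 mm and grips with 3 to 60 N. Pads are 16 mm wide; open, the fingers measure 119 mm over their backs; the gripper's body (75 mm by 177 mm) begins 78 mm behind the grasp point.
Start: joints at [-1.256, 0.417, -0.01, 1.614, 0.005, 1.111, -0.053], TCP at [0.218, 0.586, 0.205] pointing down, gripper open.
Joint ranges: [-2.81, 2.81], [-0.39, 2.02], [-1.27, 1.25], [0.06, 2.57], [-1.19, 4.33], [0.19, 2], [-2.82, 2.82]. Speed limits (rad/s): [1.89, 1.89, 2.39, 2.39, 3.01, 3.01, 3.01].

### API

Orientations are given as a rotation vector (axis times angle).
In Python, from cell import * gives the robot as it stands.
- The arm moves only by the tool send_rows, never from a script. Its argument "deltas" is a list of rows, each an object with "travel": the shift along the tool's x, y, z in m, a list of three; "roll": the turn about the tool's x in rad. In form: [{"travel": [x, y, z], "roll": roll}, ...]. A call has 1 to 12 rows; each row is the pose to reach, as a shift and turn from the pose commanded when the call began, along the tool's axes at that moment; what a row does not reach only later rows make up. A row lasts 1/10 s, in which the tool goes at most 50 mm and 8.59 degrees, less where a joint would pass 70% of its speed; a pose out of reach is approached as far as the arm can. A call with a gripper value outside its range is refused whole. "fingers" is the closure, from -1 (fully open) to 1 (shut), set as the call begins (left out, the last holds). The fingers move at their own pace and stop on an object; "force" is the grip in N (left out, the last holds). Time passes only in rows, so rows that repeat a pose let the fingers close. It gives the time, the measured TCP pose, the force and the opening at its end, in the units of the state.
- get_state(): the state, without advancing time (a new reading comes with each control period).
- grab_frame(name): name is "side" or "top"; returns the picture (384x512x3 uint8, red, green, blue); there is no depth.
- camera_model(name): a dict with "K" (3x3 intrinsics, pixels), "position" and "orientation" of the camera in the world. Camera axes: x right, y down, z forward; pixel columns grow to the right and rows downward; lengths in m; the calibration is good to about 2 mm. A picture is of the moment at which its call begins. camera_model takes no time and is no camera call.
- finish_job(): hands the job in, once; it reports no verdict.
The state is a dict: "time": time; "qpos": joint angles; "joint_vel": joint speeds; "joint_torque": joint torques, N m; "ee_pos": TCP position; "orientation": TCP orientation; "ft_force": force on the tool from outside, world axes, zero at the start; "moment": the same for the moment, N m; "opening": opening from 0.0 (shut) to 1.0 (fully open).
Only numpy, scipy, OpenCV 4.12 (cv2) and the standard library are available. Lean on these libraries where they do the work, as an engineer would, in place of code of your own. Each camera call takes 0.05 s, during which the arm holds its last target.

### The job

I am about to change the clamp of the key-cutting machine: lift the spare clamp off the turntable and set it down (do not drop it) standing upright in the tray on the machine's deck, and let go of it. Then take the machine's sprung hood by its bar, raise it past its balance point, where the springs take over, and ease it back to hold it still just below that point while I reach in; never let it swing on right open, and finish still holding it. Leave the padlock on the turntable, and the brush and the oil bottle where they are.

Things in the scene. Friction and masses are not known exactly. Their poses are not given: they have to be found in the camera images.
- clamp_center (a point): Centre of the spare key clamp (half-way up, 30 mm above its underside): a steel two-jaw block with a black winged knob on top, 64 mm long (its x), 34 mm wide (its y), 60 mm high (its z, upright), about 0.3 kg. Steel is 34 mm wide from 0 to 40 mm up (but for a 2 mm deep slot at 20 to 24 mm); the knob, 22 mm round with 44 mm wings along x, is at 48 to 60 mm. It stands upright on the turntable, off its centre. Grip it across y at half height.
- turntable_top (a point): Centre of the top face of a revolving bench tray: a wooden disc, 226 mm across, with an aluminium rim 5 mm high; top face 30 mm above the bench. It turns freely about the vertical at a touch; its stand is fixed.
- machine: The key-cutting machine, fixed to the bench: grey, 300 mm deep (x, front at -x, from x = -130 to +170 mm) and 430 mm wide (y from -215 to +215 mm), deck 80 mm above the bench. Origin on the bench. Its front faces along its own -x. Under the hood: cutter and an empty clamp seat. Rear housing (x > 80 mm) 160 mm high; control panel at its left rear (x > 32 mm, y > 85 mm) up to 155 mm high.
- tray (a point): Centre of the floor of the tray sunk in the machine's deck, on its left (+y) side in front of the control panel; axes as the machine's. Floor of dark rubber, 150 mm (x) by 118 mm (y), 68 mm above the bench; walls 12 mm high. The hood's side (up to 165 mm above the bench) stands 70 mm from this point on the -y side; the control panel begins 75 mm away on the +x side.
- hood_bar (a point): Middle of the hood's handle: a round aluminium bar, 14 mm thick and 162 mm long, along the machine's y, carried by two black arms 148 mm apart that hold it 45 mm in front of the hood's lower front edge; clear all round between the arms; the hood's front window leans back, its top edge 85 mm behind the bar and 52 mm higher. Closed, it is 95 mm above the bench.
- hood_hinge (a point): Middle of the hood's hinge line, which runs along the machine's y at the hood's rear edge, 165 mm above the bench. The bar is 240 mm in front of it and 70 mm below it when closed and swings up and back about it (radius 250 mm).
- hood (a joint): Angle of the hood, rad: 0 closed, growing as the bar is raised, 1.65 right open. Clear hood with grey frame, 272 mm wide, 1.2 kg, held by hinge springs that carry most of its weight. Balance point at 0.95 (54 degrees, bar then 323 mm above the bench): below it the hood falls shut when let go (0.6 to 1 N at the bar from 0 to 0.6, about 0.3 N at 0.85), above it the springs throw it right open. Just below means within about 14 degrees of the balance point, but clearly under it.
- padlock_center (a point): Brass padlock lying on the turntable, opposite the clamp: 58 mm long with its shackle, 40 mm wide, 18 mm high. To stay on the turntable.
- brush_center (a point): Chip brush lying on the bench, 150 mm long, 42 mm wide, 20 mm high, wooden handle. Leave alone.
- oil: White oil bottle with black cap standing on the bench, 40 mm across, 120 mm high; origin under its centre. Leave alone.
Not all that is in view belongs to the job. Leave any orange look-alike of the part that bears clamp_center alone.

How it is judged:
On the way, in this order (a step that is already met when the one before it is completed fails the run):
1. the clamp is lifted clear of the turntable in the fingers (z of clamp_center in the frame of turntable_top above 0.05 m and contact force between the fingers and clamp above 0.5 N), for 0.1 s.
2. the clamp stands upright in the tray, let go (x of clamp_center in the frame of tray between -0.062 and 0.062 m and y of clamp_center in the frame of tray between -0.046 and 0.046 m and z of clamp_center in the frame of tray between 0.025 and 0.035 m and angle between clamp_center's own z axis and vertical below 0.1 rad and linear speed of clamp below 0.03 m/s and contact force between the fingers and clamp below 0.05 N), for 0.2 s.
3. the hood is raised past its balance point in the fingers (value of joint hood above 0.97 rad and contact force between the fingers and hood above 0.1 N), for 0.1 s.
At the end, for the whole second after the job is handed in: The fingers alone hold the hood still (under 0.05 rad/s) at 0.70 to 0.935 rad, balance being 0.95; the clamp stands upright (0.1 rad), let go, on the tray floor, its centre within 62 mm (x) and 46 mm (y) of the tray centre; the padlock lies on the turntable (within 100 mm of its centre) (value of joint hood between 0.7 and 0.935 rad and velocity of joint hood between -0.05 and 0.05 rad/s and contact force between the fingers and hood above 0.1 N and contact force between clamp and hood below 0.05 N and x of clamp_center in the frame of tray between -0.062 and 0.062 m and y of clamp_center in the frame of tray between -0.046 and 0.046 m and z of clamp_center in the frame of tray between 0.025 and 0.035 m and angle between clamp_center's own z axis and vertical below 0.1 rad and contact force between the fingers and clamp below 0.05 N and horizontal distance between padlock_center and turntable_top below 0.1 m and z of padlock_center in the frame of turntable_top between 0 and 0.02 m); the arm keeps its last pose, push and grip.
It fails at once if the hood swings on towards right open (beyond 1.35 rad) (value of joint hood above 1.35 rad).
It fails at once if the clamp is dropped (falls free for more than about 2 cm) (contact force between clamp and anything else below 0.02 N and linear speed of clamp above 0.65 m/s).
It fails at once if the brush is moved more than 3 cm (distance of brush_center from where it was at the start of the episode above 0.03 m).
It fails at once if the oil bottle is moved more than 3 cm or tipped (distance of oil from where it was at the start of the episode above 0.03 m or angle between oil's own z axis and vertical above 0.3 rad).
It fails at once if the padlock leaves the turntable (horizontal distance between padlock_center and turntable_top above 0.12 m or z of padlock_center in the frame of turntable_top above 0.04 m).
It also fails if it takes over 56 s, if anything falls off the work surface, if the arm or the gripper's body presses on something with over 40 N, if the wrist force passes 120 N, or if a joint passes its speed limit or range.

## Working session

There is one attempt and no reset: what is moved stays moved. The work goes in short steps, Python scripts to look and compute and a tool call to move; the robot and the scene stay as the last step left them, time stands still between calls to the robot, and variables do not carry over. Pictures are saved under pics/ and viewed, and the job is handed in when it is done.

Besides the shell and the picture viewer there is one more tool, called as name(argument=value, ...) on one line, values as JSON. send_rows: Moves the arm, as the interface text tells. Its arguments: {"type":"object","properties":{"deltas":{"type":"array","items":{"type":"object","properties":{"travel":{"type":"array","items":{"type":"number"}},"roll":{"type":"number"}}}},"fingers":{"type":"number"},"force":{"type":"number"}},"required":["deltas"]}

```bash
ls; mkdir -p pics; python3 - <<'E'
from cell import *
import cv2,numpy as np
s=get_state();print(s)
for n in("side","top"):
    c=camera_model(n);print(n,c)
    cv2.imwrite(f"pics/{n}0.png",cv2.cvtColor(grab_frame(n),cv2.COLOR_RGB2BGR))
E
```

```text
pics
{'time': 0.0, 'qpos': array([-1.25648574,  0.41796067, -0.01029333,  1.61416211,  0.00472206,
        1.1107118 , -0.05300879]), 'joint_vel': array([ 0.0023178 ,  0.00256415, -0.00199658, -0.00176075,  0.00049168,
       -0.00079688, -0.00119049]), 'joint_torque': array([ 2.87084031e-04, -8.51273847e+01,  6.39007073e-01, -4.25985074e+01,
       -4.88671940e-02,  1.87672087e-02,  1.67721719e-04]), 'ee_pos': array([0.2176117 , 0.58549127, 0.20483872]), 'orientation': array([ 0.27823167,  1.55280771, -0.28014807]), 'ft_force': array([-0.81456196,  0.9705393 , -0.56717799]), 'moment': array([-0.04001423, -0.02138957,  0.02786654]), 'opening': 1.0016763931440646}
side {'K': array([[390.82528818,   0.        , 258.84048077],
       [  0.        , 390.82528818, 187.96043338],
       [  0.        ,   0.        ,   1.        ]]), 'position': array([ 0.37639804, -0.74633982,  0.82070078]), 'orientation': array([-2.30119654,  0.17495529, -0.09847932])}
top {'K': array([[431.18836321,   0.        , 250.07737645],
       [  0.        , 431.18836321, 193.07428481],
       [  0.        ,   0.        ,   1.        ]]), 'position': array([0.33627903, 0.05039798, 1.18560558]), 'orientation': array([-2.13442344,  2.13055716, -0.17769719])}
```

View pics/side0.png

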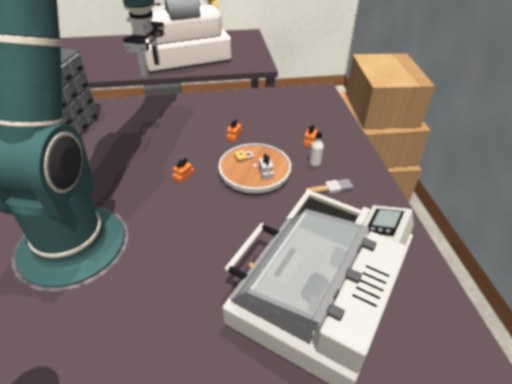

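View pics/top0.png

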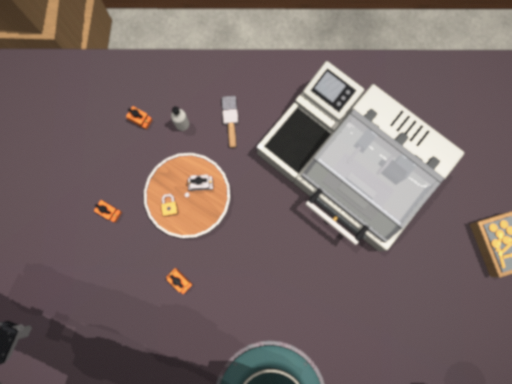

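The top view shows the turntable at (187,195), with the clamp at (200,183) and the padlock at (169,206). The machine is turned in the view, with its tray at (298,138) and its bar at about (332,222). I'll enlarge the parts that matter.

```bash
cat > h.py <<'E'
import numpy as np,cv2
from scipy.spatial.transform import Rotation as R
from cell import *
def ray(n,u,v):
    c=camera_model(n);d=np.linalg.inv(c["K"])@[u,v,1.];return np.array(c["position"]),R.from_rotvec(c["orientation"]).as_matrix()@d
def onz(n,u,v,z):
    p,d=ray(n,u,v);return p+d*(z-p[2])/d[2]
def proj(n,P):
    c=camera_model(n);q=R.from_rotvec(c["orientation"]).as_matrix().T@(np.atleast_2d(P)-c["position"]).T
    q=c["K"]@q;return (q[:2]/q[2]).T
def tri(uv1,uv2):
    A=[];b=[]
    M=np.zeros((3,3));v=np.zeros(3)
    for n,(x,y) in (("top",uv1),("side",uv2)):
        p,d=ray(n,x,y);d=d/np.linalg.norm(d);Q=np.eye(3)-np.outer(d,d);M+=Q;v+=Q@p
    return np.linalg.solve(M,v)
E
python3 - <<'E'
import cv2
t=cv2.imread("pics/top0.png");s=cv2.imread("pics/side0.png")
def crop(i,x0,y0,x1,y1,k,n):
    cv2.imwrite("pics/"+n,cv2.resize(i[y0:y1,x0:x1],None,fx=k,fy=k,interpolation=cv2.INTER_CUBIC))
crop(t,250,55,470,255,3,"t_mach.png")
crop(t,140,150,235,240,6,"t_tt.png")
crop(s,210,135,300,200,8,"s_tt.png")
crop(s,220,180,420,384,2.9,"s_mach.png")
E
```

```text
(no output)
```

View pics/t_mach.png

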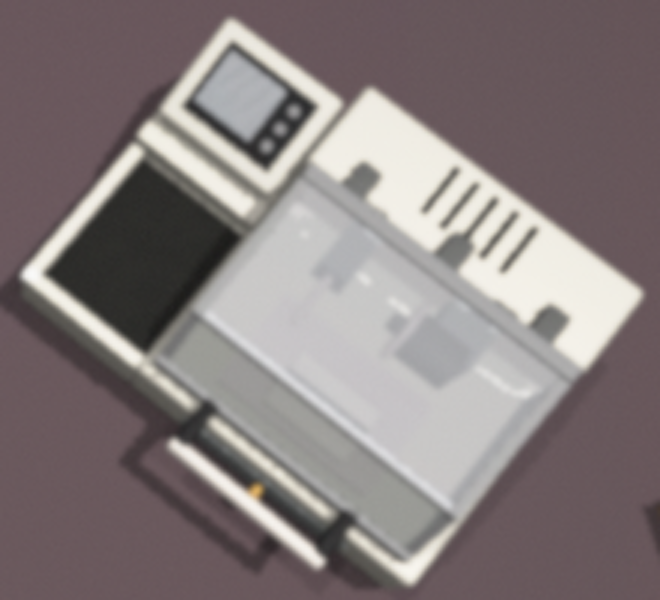

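View pics/t_tt.png

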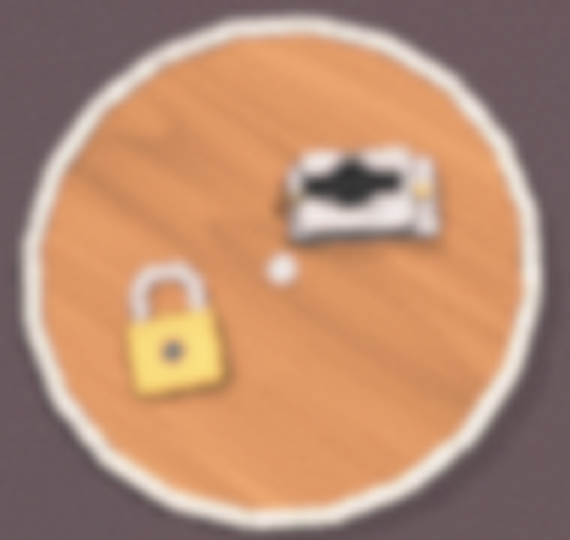

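View pics/s_tt.png

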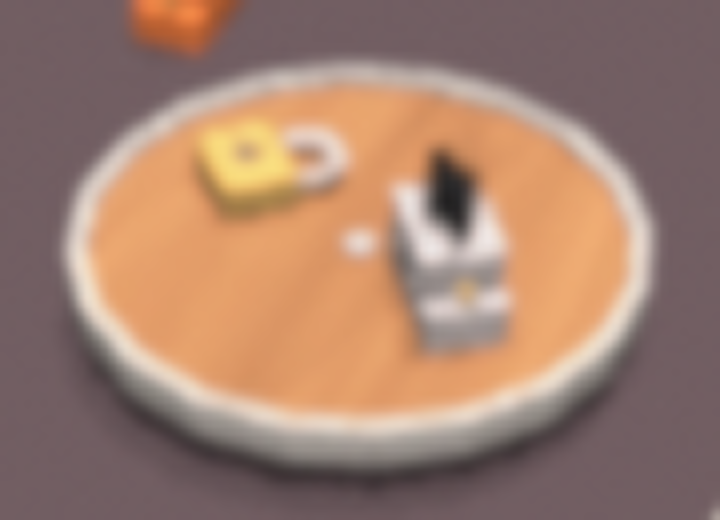

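View pics/s_mach.png

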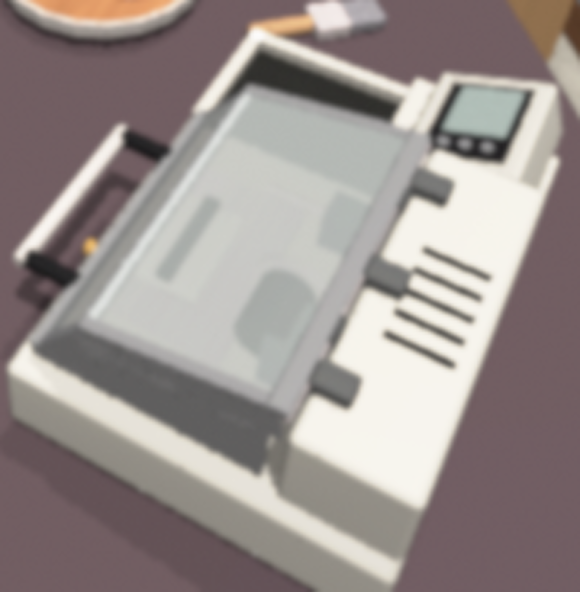

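```bash
python3 - <<'E'
from h import *
t=cv2.imread("pics/top0.png").astype(int);s=cv2.imread("pics/side0.png").astype(int)
np.set_printoptions(precision=4,suppress=True)
# wings blob by darkness weights
g=t.sum(2)
sub=g[174:187,186:214];w=np.clip(200-sub,0,None).astype(float)
ys,xs=np.nonzero(w>0);ww=w[ys,xs];u=(ww*(xs+186)).sum()/ww.sum();v=(ww*(ys+174)).sum()/ww.sum()
C=np.cov(np.vstack([xs,ys]),aweights=ww);ev,E=np.linalg.eigh(C);print("knob uv",u,v,E[:,1],ev)
P=onz("top",u,v,.088);e=onz("top",u+20*E[0,1],v+20*E[1,1],.088)-P
print("knob",P,"yaw",np.degrees(np.arctan2(e[1],e[0])))
gs=s.sum(2);sub=gs[150:168,258:276];w=np.clip(180-sub,0,None).astype(float)
ys,xs=np.nonzero(w>0);ww=w[ys,xs];us=(ww*(xs+258)).sum()/ww.sum();vs=(ww*(ys+150)).sum()/ww.sum()
print("side knob",us,vs,"tri",tri((u,v),(us,vs)))
# turntable
hsv=cv2.cvtColor(t.astype(np.uint8),cv2.COLOR_BGR2HSV)
m=((hsv[...,0]>5)&(hsv[...,0]<20)&(hsv[...,1]>110)).astype(np.uint8)
m[:, :140]=0;m[:,235:]=0;m[:150]=0;m[240:]=0
c=max(cv2.findContours(m,0,1)[0],key=cv2.contourArea);el=cv2.fitEllipse(cv2.convexHull(c));print(el,onz("top",*el[0],.032), onz("top",140+282/6,150+268/6,.03))
f=lambda x,y,z:onz("top",250+x/3,55+y/3,z)
a=f(22,272,.08);b=f(412,585,.08);print("front L,R",a,b,np.linalg.norm(a-b))
d=b-a;print("yaw+90..",np.degrees(np.arctan2(-d[1],-d[0]))-90)
a2=f(643,295,.16);b2=f(370,88,.16);d=a2-b2;print("rear",a2,b2,np.degrees(np.arctan2(-d[1],-d[0]))-90)
l=f(172,443,.097);r=f(322,565,.097);print("bar",l,r,(l+r)/2,np.linalg.norm(l-r))
q=np.array([f(145,158,.08)]);print(q)
S=lambda x,y:(220+x/2.9,180+y/2.9)
T=lambda x,y:(250+x/3,55+y/3)
print("bar tri L",tri(T(172,443),S(122,130)),"R",tri(T(322,565),S(20,257)))
print("corner rear right tri",tri(T(643,295),S(418,508)))
E
```

```text
knob uv 198.07513227513226 180.12486772486773 [-0.9962  0.0875] [1.1174 5.7052]
knob [0.5568 0.188  0.088 ] yaw 95.21785486528813
side knob 265.8909329829172 158.98423127463863 tri [0.5588 0.189  0.0801]
((186.49526977539062, 194.88967895507812), (76.95906066894531, 79.28258514404297), 59.795310974121094) [0.5272 0.2256 0.032 ] [0.5281 0.2245 0.03  ]
front L,R [0.6518 0.034  0.08  ] [ 0.3781 -0.2962  0.08  ] 0.4289210112053733
yaw+90.. -39.65163619518014
rear [ 0.6102 -0.4716  0.16  ] [ 0.7891 -0.2572  0.16  ] -39.82122103712612
bar [ 0.4968 -0.0931  0.097 ] [ 0.3939 -0.2165  0.097 ] [ 0.4453 -0.1548  0.097 ] 0.1606734231277141
[[ 0.7576 -0.0764  0.08  ]]
bar tri L [ 0.4985 -0.0934  0.0956] R [ 0.3968 -0.2159  0.0993]
corner rear right tri [ 0.6127 -0.4736  0.1568]
```

```bash
python3 - <<'E'
from h import *
import cell
print([k for k in dir(cell) if k[0]!='_']); print(getattr(cell,'tcp_to_grasp',None))
np.set_printoptions(precision=4,suppress=True)
t=cv2.imread("pics/top0.png")
hsv=cv2.cvtColor(t,cv2.COLOR_BGR2HSV).astype(int)
# clamp = not wood within turntable interior, minus padlock
reg=np.zeros(t.shape[:2],bool);reg[168:196,184:218]=1
m=reg&~((hsv[...,0]>5)&(hsv[...,0]<22)&(hsv[...,1]>95))
m=m.astype(np.uint8);c=max(cv2.findContours(m,0,1)[0],key=cv2.contourArea);r=cv2.minAreaRect(c);print("clamp rect",r)
bx=cv2.boxPoints(r);P=np.array([onz("top",*p,.055) for p in bx]);print(P)
# tray dark
g=t.max(2).astype(int);m=((g<60)).astype(np.uint8);m[:,:255]=0;m[:,345:]=0;m[:95]=0;m[185:]=0
c=max(cv2.findContours(m,0,1)[0],key=cv2.contourArea);r=cv2.minAreaRect(c);print("tray rect",r,[onz("top",*p,.075) for p in cv2.boxPoints(r)])
yaw=np.radians(-39.75);O=np.array([.5149,-.1311])+.13*np.array([np.cos(yaw),np.sin(yaw)])
W=lambda x,y:O+x*np.array([np.cos(yaw),np.sin(yaw)])+y*np.array([-np.sin(yaw),np.cos(yaw)])
print("O",O,"tray",W(-.043,.144))
for x in(-.118,.032):
  for y in(.085,.203):print(x,y,proj("top",np.r_[W(x,y),.068]))
s=get_state();M=R.from_rotvec(s["orientation"]).as_matrix();print("tool axes cols\n",M)
ty=M[:,1];print("jaw yaw",np.degrees(np.arctan2(ty[1],ty[0])))
E
```

```text
['MotionError', 'camera_model', 'finish_job', 'get_state', 'grab_frame', 'tcp_to_grasp']
0.0188
clamp rect ((199.9384765625, 181.89230346679688), (15.53160572052002, 25.738088607788086), 86.8201675415039)
[[0.5778 0.2231 0.055 ]
 [0.5818 0.1543 0.055 ]
 [0.5396 0.1513 0.055 ]
 [0.5356 0.2197 0.055 ]]
tray rect ((297.7995300292969, 139.74505615234375), (41.16045379638672, 49.25182342529297), 39.289405822753906) [array([0.6529, 0.0101, 0.075 ]), array([ 0.7596, -0.0746,  0.075 ]), array([ 0.6865, -0.1586,  0.075 ]), array([ 0.5821, -0.0735,  0.075 ])]
O [ 0.6148 -0.2142] tray [ 0.6739 -0.076 ]
-0.118 0.085 [[297.8522 173.7377]]
-0.118 0.203 [[263.506  146.1273]]
0.032 0.085 [[332.7667 131.8961]]
0.032 0.203 [[298.5972 105.1933]]
tool axes cols
 [[-0.0003  0.3483  0.9374]
 [-0.001   0.9374 -0.3483]
 [-1.     -0.0011  0.0001]]
jaw yaw 69.61818279630575
```

send_rows(deltas=[{"travel":[0.003,-0.008,0.014],"roll":0.04},{"travel":[0.008,-0.026,0.046],"roll":0.12},{"travel":[0.013,-0.049,0.087],"roll":0.22},{"travel":[0.018,-0.072,0.128],"roll":0.33},{"travel":[0.023,-0.094,0.169],"roll":0.44},{"travel":[0.028,-0.117,0.21],"roll":0.55},{"travel":[0.033,-0.14,0.252],"roll":0.66},{"travel":[0.038,-0.163,0.293],"roll":0.77},{"travel":[0.043,-0.186,0.334],"roll":0.88},{"travel":[0.05,-0.208,0.375],"roll":0.98},{"travel":[0.055,-0.232,0.418],"roll":1.07},{"travel":[0.06,-0.254,0.457],"roll":1.145}], fingers=-1, force=20)

```text
time: 1.3
ee_pos: [0.5586, 0.1854, 0.1452]
orientation: [1.162, 1.238, -1.162]
ft_force: [0.5, 1.1, -0.7]
opening: 1.003
```

```bash
cat >> h.py <<'E'
def togo(P,jawyaw=None,s=None):
    s=s or get_state();M=R.from_rotvec(s["orientation"]).as_matrix()
    d=np.array(P)-s["ee_pos"];y=np.degrees(np.arctan2(M[1,1],M[0,1]))
    print("t",round(s["time"],2),"tcp",s["ee_pos"].round(4),"jawyaw",y.round(2),"tilt",np.degrees(np.arccos(-M[2,0])).round(2),"f",s["ft_force"].round(2),"open",round(s["opening"],3))
    print("travel",(M.T@d).round(4),"roll",None if jawyaw is None else np.radians(y-jawyaw).round(4))
E
python3 - <<'E'
from h import *
togo([.558,.188,.041],4)
cv2.imwrite("pics/s1.png",cv2.resize(cv2.cvtColor(grab_frame("side"),cv2.COLOR_RGB2BGR)[100:220,180:340],None,fx=4,fy=4,interpolation=cv2.INTER_CUBIC))
cv2.imwrite("pics/t1.png",cv2.resize(cv2.cvtColor(grab_frame("top"),cv2.COLOR_RGB2BGR)[130:250,120:280],None,fx=4,fy=4,interpolation=cv2.INTER_CUBIC))
togo([.558,.188,.041],4)
E
```

```text
t 1.3 tcp [0.5586 0.1854 0.1452] jawyaw 3.64 tilt 0.03 f [ 0.51  1.13 -0.69] open 1.003
travel [ 0.1042 -0.0005 -0.0027] roll -0.0063
t 1.4 tcp [0.5603 0.1813 0.1448] jawyaw 3.29 tilt 0.18 f [-1.03  1.07 -0.33] open 1.0
travel [ 0.1037 -0.0019 -0.0071] roll -0.0124
```

View pics/s1.png

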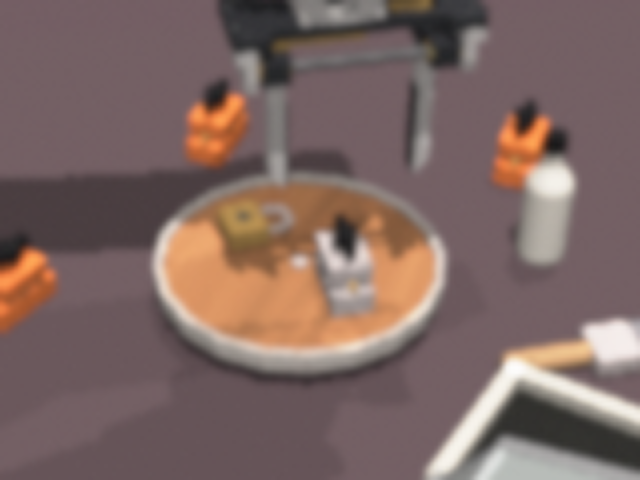

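View pics/t1.png

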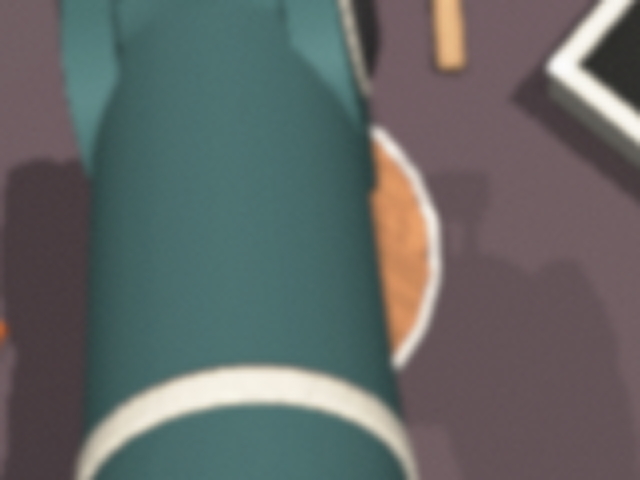

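The side view shows the open fingers level with and straddling the clamp, which hasn't moved. The padlock and bottle haven't been touched either. I'll descend.

send_rows(deltas=[{"travel":[0.0,0,0]},{"travel":[0.01,0,0]},{"travel":[0.025,0,0]},{"travel":[0.04,0,0]},{"travel":[0.055,0,0]},{"travel":[0.07,0,0]},{"travel":[0.083,0,0]},{"travel":[0.093,0,0]},{"travel":[0.1,0,0]},{"travel":[0.103,0,0]},{"travel":[0.103,0,0]},{"travel":[0.103,0,0]}])

```text
validation failed for argument at $.de...
```

```bash
python3 - <<'E'
from h import *
togo([.558,.188,.041],4)
cv2.imwrite("pics/s2.png",cv2.resize(cv2.cvtColor(grab_frame("side"),cv2.COLOR_RGB2BGR)[100:220,180:340],None,fx=4,fy=4,interpolation=cv2.INTER_CUBIC))
E
```

```text
t 1.4 tcp [0.5603 0.1813 0.1448] jawyaw 3.29 tilt 0.18 f [-1.03  1.07 -0.33] open 1.0
travel [ 0.1037 -0.0019 -0.0071] roll -0.0124
```

View pics/s2.png

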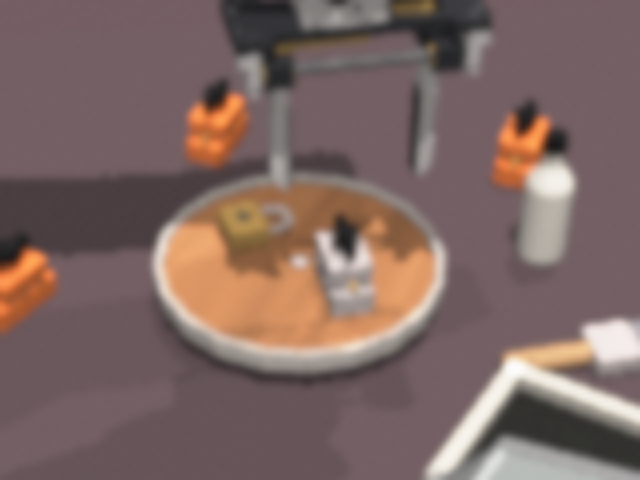

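The call was refused because each row needs a roll, so nothing moved and the picture is unchanged. I'll send it again with rolls.

send_rows(deltas=[{"travel":[0.0,0,0],"roll":0},{"travel":[0.01,0,0],"roll":0},{"travel":[0.025,0,0],"roll":0},{"travel":[0.04,0,0],"roll":0},{"travel":[0.055,0,0],"roll":0},{"travel":[0.07,0,0],"roll":0},{"travel":[0.083,0,0],"roll":0},{"travel":[0.093,0,0],"roll":0},{"travel":[0.1,0,0],"roll":0},{"travel":[0.103,0,0],"roll":0},{"travel":[0.103,0,0],"roll":0},{"travel":[0.103,0,0],"roll":0}])

```text
time: 2.65
ee_pos: [0.5579, 0.1886, 0.0429]
orientation: [1.158, 1.241, -1.157]
ft_force: [-0.9, -0.3, 0.6]
opening: 1.002
```

```bash
python3 - <<'E'
from h import *
togo([.558,.188,.041],4)
cv2.imwrite("pics/s3.png",cv2.resize(cv2.cvtColor(grab_frame("side"),cv2.COLOR_RGB2BGR)[100:220,180:340],None,fx=4,fy=4,interpolation=cv2.INTER_CUBIC))
togo([.558,.188,.041],4)
E
```

```text
t 2.65 tcp [0.5579 0.1886 0.0429] jawyaw 4.01 tilt 0.04 f [-0.91 -0.3   0.63] open 1.002
travel [0.0019 0.     0.0006] roll 0.0001
t 2.7 tcp [0.558  0.1887 0.043 ] jawyaw 4.01 tilt 0.05 f [ 0.97 -0.16 -0.11] open 1.001
travel [ 0.002  -0.      0.0007] roll 0.0002
```

View pics/s3.png

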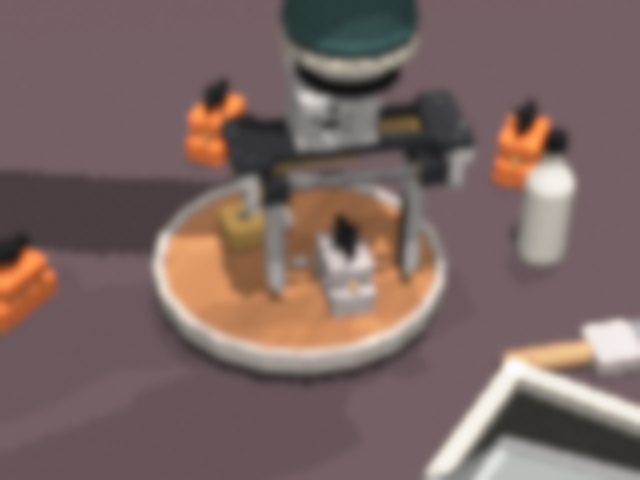

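The fingers are down on both sides of the clamp, at about (275,290) and (410,275) in the crop. Closing.

send_rows(deltas=[{"travel":[0.002,0,0],"roll":0},{"travel":[0.002,0,0],"roll":0},{"travel":[0.002,0,0],"roll":0},{"travel":[0.002,0,0],"roll":0},{"travel":[0.002,0,0],"roll":0},{"travel":[0.002,0,0],"roll":0},{"travel":[0.002,0,0],"roll":0},{"travel":[0.002,0,0],"roll":0}], fingers=1, force=30)

```text
time: 3.5
ee_pos: [0.5578, 0.1885, 0.0405]
orientation: [1.158, 1.241, -1.157]
ft_force: [-0.7, -1.2, 0.5]
opening: 0.362
```

```bash
python3 - <<'E'
from h import *
togo([.674,-.076,.17])
cv2.imwrite("pics/s4.png",cv2.resize(cv2.cvtColor(grab_frame("side"),cv2.COLOR_RGB2BGR)[100:220,180:340],None,fx=4,fy=4,interpolation=cv2.INTER_CUBIC))
E
```

```text
t 3.5 tcp [0.5578 0.1885 0.0405] jawyaw 4.01 tilt 0.02 f [-0.73 -1.15  0.55] open 0.362
travel [-0.1294  0.0975  0.272 ] roll None
```

View pics/s4.png

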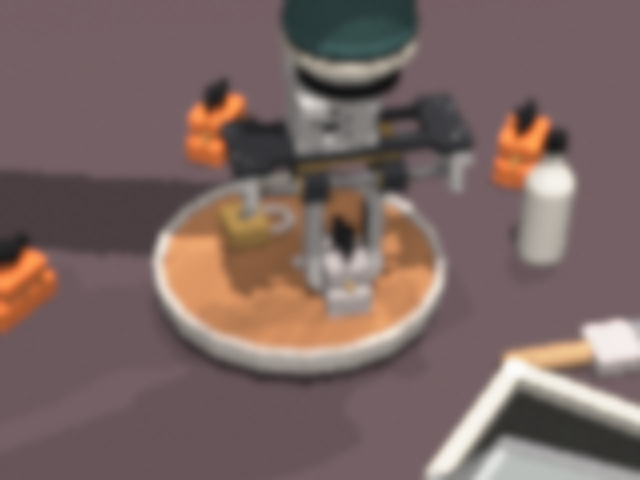

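Opening 0.362 is 34.0 mm, which matches the clamp's width. Lifting it.

send_rows(deltas=[{"travel":[-0.005,0,0],"roll":0},{"travel":[-0.015,0,0],"roll":0},{"travel":[-0.03,0,0],"roll":0},{"travel":[-0.05,0,0],"roll":0},{"travel":[-0.07,0,0],"roll":0},{"travel":[-0.09,0.002,0.005],"roll":0.0},{"travel":[-0.105,0.006,0.016],"roll":0.04},{"travel":[-0.115,0.012,0.032],"roll":0.1},{"travel":[-0.12,0.02,0.053],"roll":0.17},{"travel":[-0.12,0.03,0.08],"roll":0.25},{"travel":[-0.12,0.04,0.107],"roll":0.34},{"travel":[-0.12,0.05,0.134],"roll":0.43}])

```text
time: 4.75
ee_pos: [0.6173, 0.0556, 0.1604]
orientation: [1.474, 1.012, -1.475]
ft_force: [0.3, 0.5, -3.3]
opening: 0.362
```

```bash
python3 - <<'E'
from h import *
togo([.677,-.072,.1605],-39.75)
E
```

```text
t 4.75 tcp [0.6173 0.0556 0.1604] jawyaw -21.05 tilt 0.04 f [ 0.3   0.48 -3.29] open 0.362
travel [-1.000e-04  1.015e-01  9.770e-02] roll 0.3263
```

send_rows(deltas=[{"travel":[0,0.02,0.02],"roll":0.08},{"travel":[0,0.04,0.039],"roll":0.16},{"travel":[0,0.058,0.057],"roll":0.23},{"travel":[0,0.074,0.073],"roll":0.28},{"travel":[0,0.087,0.086],"roll":0.31},{"travel":[0,0.096,0.095],"roll":0.33},{"travel":[0,0.101,0.1],"roll":0.334},{"travel":[0,0.102,0.1005],"roll":0.334},{"travel":[0,0.102,0.1005],"roll":0.334},{"travel":[0,0.102,0.1005],"roll":0.334}])

```text
time: 5.75
ee_pos: [0.6768, -0.0706, 0.1605]
orientation: [1.699, 0.798, -1.698]
ft_force: [-1.0, -0.1, -4.2]
opening: 0.354
```

```bash
python3 - <<'E'
from h import *
togo([.677,-.072,.079],-39.75)
cv2.imwrite("pics/s5.png",cv2.resize(cv2.cvtColor(grab_frame("side"),cv2.COLOR_RGB2BGR)[100:300,220:440],None,fx=3,fy=3,interpolation=cv2.INTER_CUBIC))
cv2.imwrite("pics/t5.png",cv2.resize(cv2.cvtColor(grab_frame("top"),cv2.COLOR_RGB2BGR)[70:270,140:400],None,fx=3,fy=3,interpolation=cv2.INTER_CUBIC))
togo([.677,-.072,.079],-39.75)
E
```

```text
t 5.75 tcp [ 0.6768 -0.0706  0.1605] jawyaw -39.69 tilt 0.03 f [-1.02 -0.11 -4.2 ] open 0.354
travel [0.0815 0.0011 0.001 ] roll 0.0011
t 5.85 tcp [ 0.6769 -0.0707  0.1606] jawyaw -39.7 tilt 0.02 f [-0.03 -0.14 -4.24] open 0.361
travel [0.0816 0.0009 0.0009] roll 0.0009
```

View pics/s5.png

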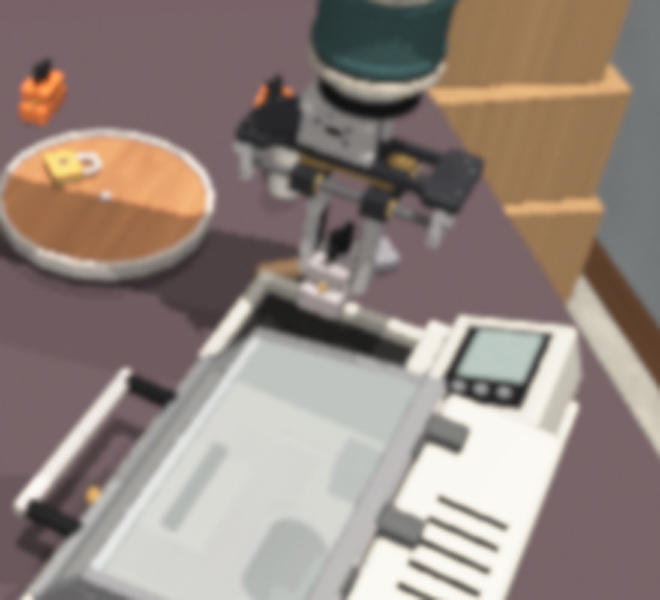

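View pics/t5.png

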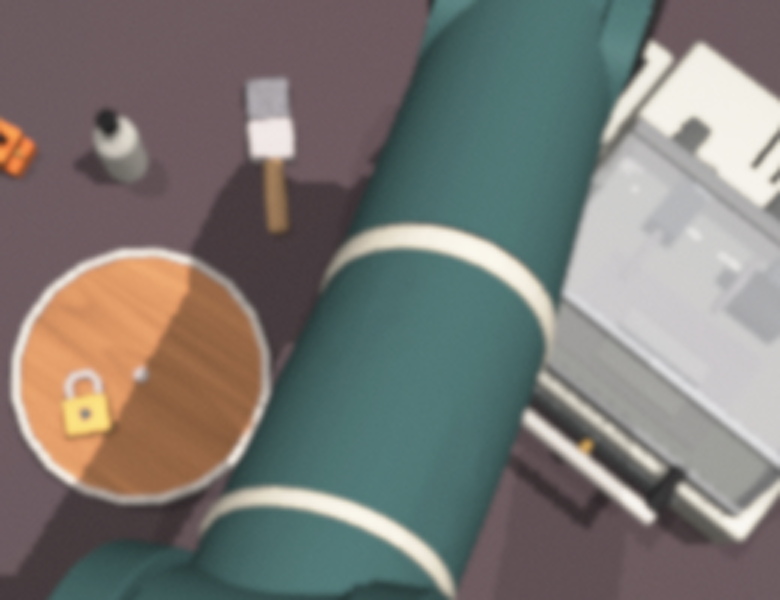

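The side view shows the clamp upright in the fingers over the tray's far end, clear of the hood and panel. The padlock is still on the turntable and the brush and bottle are undisturbed. Lowering.

send_rows(deltas=[{"travel":[0.008,0,0],"roll":0},{"travel":[0.02,0,0],"roll":0},{"travel":[0.033,0,0],"roll":0},{"travel":[0.046,0,0],"roll":0},{"travel":[0.057,0,0],"roll":0},{"travel":[0.066,0,0],"roll":0},{"travel":[0.073,0,0],"roll":0},{"travel":[0.077,0,0],"roll":0},{"travel":[0.079,0,0],"roll":0},{"travel":[0.08,0,0],"roll":0},{"travel":[0.08,0,0],"roll":0},{"travel":[0.08,0,0],"roll":0}])

```text
time: 7.05
ee_pos: [0.6771, -0.0716, 0.0808]
orientation: [1.7, 0.796, -1.699]
ft_force: [-0.5, 0.6, -4.2]
opening: 0.356
```

```bash
python3 - <<'E'
from h import *
togo([.677,-.072,.078],-39.75)
cv2.imwrite("pics/s6.png",cv2.resize(cv2.cvtColor(grab_frame("side"),cv2.COLOR_RGB2BGR)[130:280,270:430],None,fx=4,fy=4,interpolation=cv2.INTER_CUBIC))
togo([.677,-.072,.078],-39.75)
E
```

```text
t 7.05 tcp [ 0.6771 -0.0716  0.0808] jawyaw -39.76 tilt 0.03 f [-0.47  0.62 -4.22] open 0.356
travel [0.0028 0.0002 0.0004] roll -0.0002
t 7.1 tcp [ 0.6771 -0.0716  0.0808] jawyaw -39.76 tilt 0.03 f [ 0.74  0.53 -3.4 ] open 0.359
travel [0.0028 0.0002 0.0004] roll -0.0002
```

View pics/s6.png

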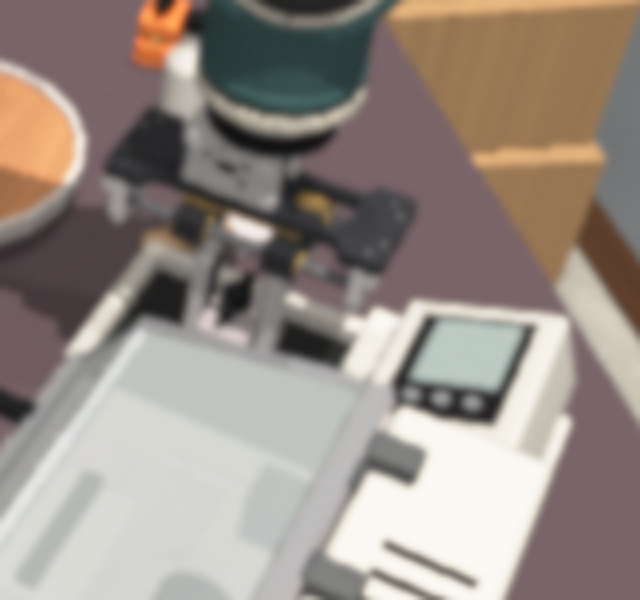

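The clamp is inside the tray, with steel showing at (222,325) over the hood's edge. The wrist still carries its full weight (-4 N), so I'll lower it slowly until it touches.

send_rows(deltas=[{"travel":[0.001,0,0],"roll":0},{"travel":[0.002,0,0],"roll":0},{"travel":[0.003,0,0],"roll":0},{"travel":[0.003,0,0],"roll":0},{"travel":[0.003,0,0],"roll":0}])

```text
time: 7.6
ee_pos: [0.677, -0.0716, 0.0785]
orientation: [1.7, 0.797, -1.699]
ft_force: [-7.2, 2.0, 12.0]
opening: 0.357
```

send_rows(deltas=[{"travel":[-0.001,0,0],"roll":0},{"travel":[-0.001,0,0],"roll":0}])

```text
time: 7.8
ee_pos: [0.677, -0.0716, 0.0786]
orientation: [1.7, 0.796, -1.699]
ft_force: [-2.5, 1.6, 1.6]
opening: 0.359
```

send_rows(deltas=[{"travel":[0,0,0],"roll":0},{"travel":[0,0,0],"roll":0},{"travel":[0,0,0],"roll":0},{"travel":[0,0,0],"roll":0},{"travel":[0,0,0],"roll":0}], fingers=-0.4)

```text
time: 8.3
ee_pos: [0.677, -0.0716, 0.0785]
orientation: [1.699, 0.797, -1.699]
ft_force: [-0.7, 0.2, 0.3]
opening: 0.697
```

```bash
python3 - <<'E'
from h import *
togo([.677,-.072,.078],-39.75)
cv2.imwrite("pics/s7.png",cv2.resize(cv2.cvtColor(grab_frame("side"),cv2.COLOR_RGB2BGR)[130:280,270:430],None,fx=4,fy=4,interpolation=cv2.INTER_CUBIC))
E
```

```text
t 8.3 tcp [ 0.677  -0.0716  0.0785] jawyaw -39.76 tilt 0.01 f [-0.75  0.19  0.33] open 0.697
travel [0.0005 0.0003 0.0003] roll -0.0002
```

View pics/s7.png

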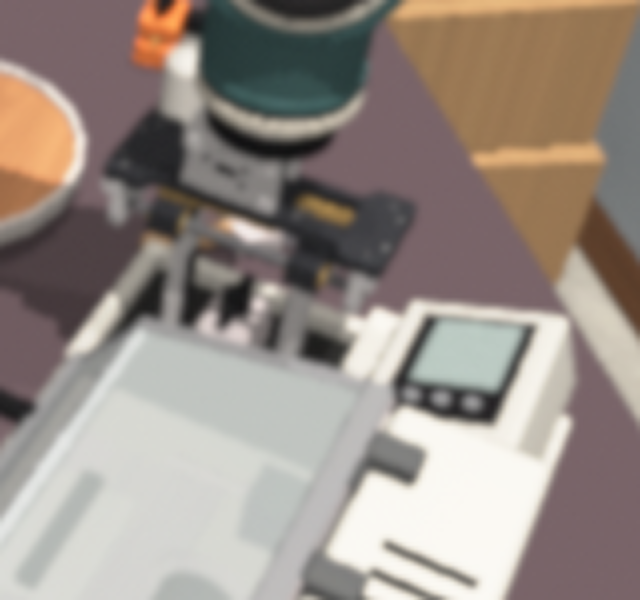

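The clamp stands free with a finger clear on each side. I'll rise straight up, then move over the bar.

send_rows(deltas=[{"travel":[-0.01,0,0],"roll":0},{"travel":[-0.03,0,0],"roll":0},{"travel":[-0.06,0,0],"roll":0},{"travel":[-0.09,0,0],"roll":0},{"travel":[-0.115,0,0],"roll":0},{"travel":[-0.13,-0.005,0.01],"roll":0},{"travel":[-0.135,-0.015,0.027],"roll":0},{"travel":[-0.135,-0.03,0.05],"roll":0},{"travel":[-0.135,-0.047,0.08],"roll":0},{"travel":[-0.135,-0.065,0.11],"roll":0},{"travel":[-0.135,-0.083,0.14],"roll":0},{"travel":[-0.135,-0.1,0.168],"roll":0}])

```text
time: 9.55
ee_pos: [0.4911, -0.1374, 0.2141]
orientation: [1.7, 0.796, -1.699]
ft_force: [0.6, -1.3, 0.1]
opening: 0.694
```

send_rows(deltas=[{"travel":[0,-0.013,0.022],"roll":0},{"travel":[0,-0.02,0.036],"roll":0},{"travel":[0,-0.024,0.043],"roll":0},{"travel":[0,-0.024,0.043],"roll":0},{"travel":[0,-0.024,0.043],"roll":0}])

```text
time: 10.05
ee_pos: [0.4475, -0.1542, 0.2137]
orientation: [1.699, 0.797, -1.699]
ft_force: [-0.3, -0.0, 0.1]
opening: 0.705
```

```bash
python3 - <<'E'
from h import *
togo([.4465,-.1548,.078],-39.75)
i=grab_frame("side");cv2.imwrite("pics/s8f.png",cv2.cvtColor(i,cv2.COLOR_RGB2BGR))
cv2.imwrite("pics/s8.png",cv2.resize(cv2.cvtColor(i,cv2.COLOR_RGB2BGR)[130:330,200:420],None,fx=3,fy=3,interpolation=cv2.INTER_CUBIC))
i=grab_frame("top");cv2.imwrite("pics/t8f.png",cv2.cvtColor(i,cv2.COLOR_RGB2BGR))
cv2.imwrite("pics/t8.png",cv2.resize(cv2.cvtColor(i,cv2.COLOR_RGB2BGR)[70:270,240:460],None,fx=3,fy=3,interpolation=cv2.INTER_CUBIC))
togo([.4465,-.1548,.078],-39.75)
E
```

```text
t 10.05 tcp [ 0.4475 -0.1542  0.2137] jawyaw -39.73 tilt 0.03 f [-0.26 -0.02  0.14] open 0.705
travel [ 0.1357 -0.0004  0.0011] roll 0.0004
t 10.15 tcp [ 0.4474 -0.1541  0.2134] jawyaw -39.71 tilt 0.04 f [-0.43  0.48 -0.12] open 0.699
travel [ 0.1354 -0.0003  0.001 ] roll 0.0006
```

View pics/s8.png

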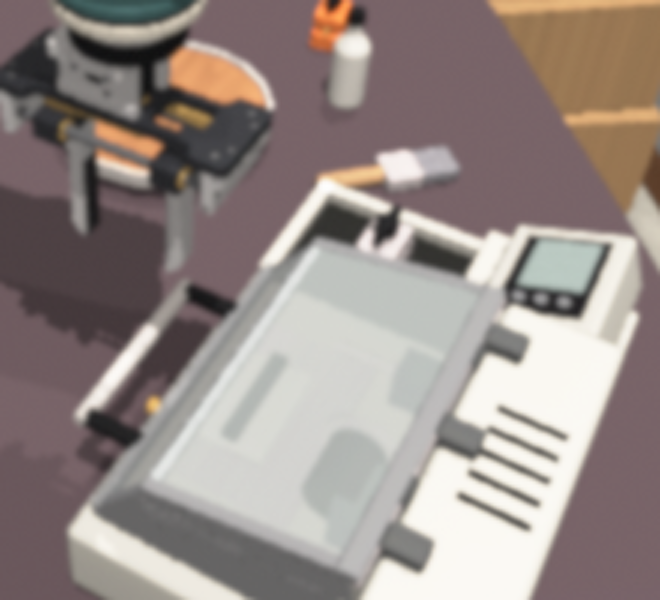

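View pics/t8.png

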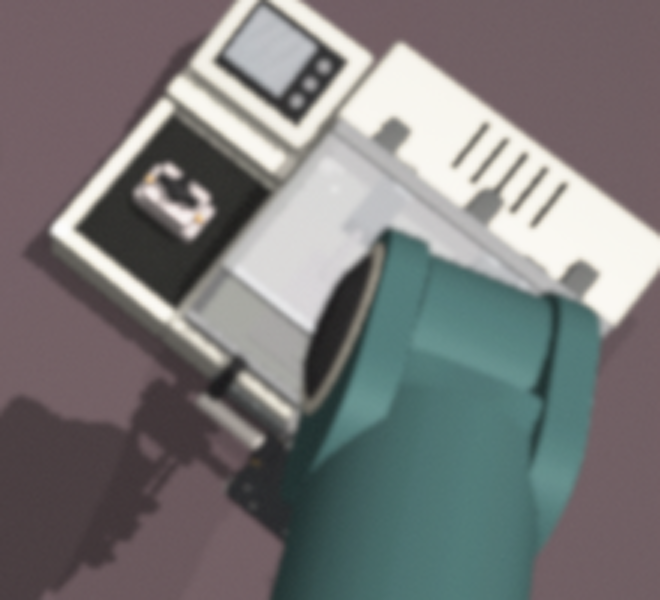

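The clamp stands near the middle of the tray, at (175,205) in the top crop. There's a small yellow spot behind the bar's middle, so I'll find its height before descending.

```bash
python3 - <<'E'
from h import *
np.set_printoptions(precision=4,suppress=True)
def cen(f,x0,x1,y0,y1):
    i=cv2.imread(f);h=cv2.cvtColor(i,cv2.COLOR_BGR2HSV).astype(int)
    m=(h[...,0]>12)&(h[...,0]<28)&(h[...,1]>90);m[:,:x0]=0;m[:,x1:]=0;m[:y0]=0;m[y1:]=0
    ys,xs=np.nonzero(m);print(f,len(xs));return xs.mean(),ys.mean()
a=cen("pics/top0.png",320,345,205,230);b=cen("pics/side0.png",240,262,255,275);print(a,b)
P=tri(a,b);print(P,proj("top",P),proj("side",P))
O=np.array([.6148,-.2142]);y=np.radians(-39.75)
d=P[:2]-O;print("mach",d@[np.cos(y),np.sin(y)],d@[-np.sin(y),np.cos(y)])
E
```

```text
pics/top0.png 19
pics/side0.png 20
(np.float64(335.1578947368421), np.float64(217.8421052631579)) (np.float64(250.1), np.float64(264.25))
[ 0.461  -0.1726  0.0471] [[335.1735 218.8232]] [[251.1515 264.0457]]
mach -0.14483501039132662 -0.06634968165277833
```

The yellow spot is a knob on the machine's front face at z = 0.047, below where the fingertips will stop. I'll descend with the jaws narrowed.

send_rows(deltas=[{"travel":[0,0,0],"roll":0},{"travel":[0.01,0,0],"roll":0},{"travel":[0.025,0,0],"roll":0},{"travel":[0.045,0,0],"roll":0},{"travel":[0.065,0,0],"roll":0},{"travel":[0.085,0,0],"roll":0},{"travel":[0.103,0,0],"roll":0},{"travel":[0.117,0,0],"roll":0},{"travel":[0.127,0,0],"roll":0},{"travel":[0.134,0,0],"roll":0},{"travel":[0.137,0,0],"roll":0},{"travel":[0.137,0,0],"roll":0}], fingers=0.2)

```text
time: 11.35
ee_pos: [0.4467, -0.1546, 0.0765]
orientation: [1.699, 0.797, -1.699]
ft_force: [0.5, 0.3, 0.0]
opening: 0.401
```

```bash
python3 - <<'E'
from h import *
togo([.4465,-.1548,.0765],-39.75)
i=grab_frame("side")
cv2.imwrite("pics/s9.png",cv2.resize(cv2.cvtColor(i,cv2.COLOR_RGB2BGR)[170:320,180:340],None,fx=4,fy=4,interpolation=cv2.INTER_CUBIC))
E
```

```text
t 11.35 tcp [ 0.4467 -0.1546  0.0765] jawyaw -39.76 tilt 0.01 f [0.47 0.26 0.03] open 0.401
travel [-0.      0.      0.0003] roll -0.0002
```

View pics/s9.png

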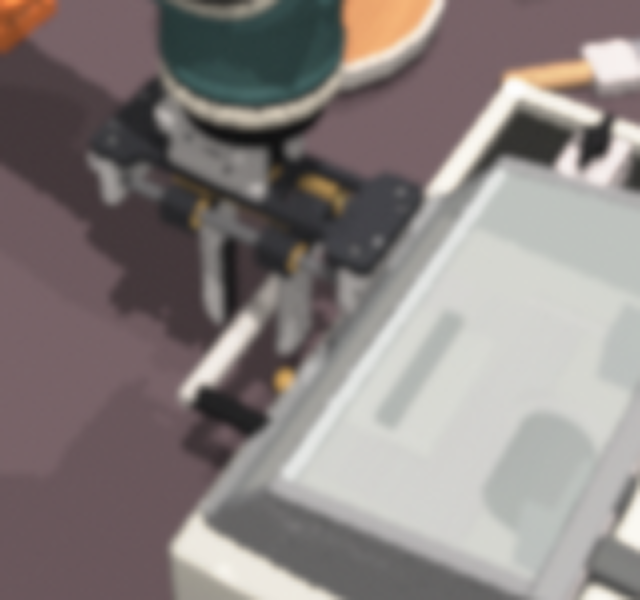

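The fingers straddle the bar without touching anything. I'll grip it gently.

send_rows(deltas=[{"travel":[0,0,0],"roll":0},{"travel":[0,0,0],"roll":0},{"travel":[0,0,0],"roll":0},{"travel":[0,0,0],"roll":0},{"travel":[0,0,0],"roll":0}], fingers=1, force=15)

```text
time: 11.9
ee_pos: [0.4482, -0.1556, 0.0773]
orientation: [1.701, 0.793, -1.696]
ft_force: [6.5, -6.5, 1.6]
opening: 0.145
```

```bash
python3 - <<'E'
from h import *
togo([.4465,-.1548,.0765],-39.75)
# arc table: travel (tool x = down, tool y = machine +x)
r=.25;ph=np.arctan2(70,240)
for a in list(np.arange(0,1.06,.075))+[1.02,.82,.84]:
    dz=r*np.sin(a-ph)+.07;dx=.24-r*np.cos(a-ph);print(round(a,3),"travel",round(-dz,4),round(dx,4))
E
```

```text
t 11.9 tcp [ 0.4482 -0.1556  0.0773] jawyaw -39.78 tilt 0.23 f [ 6.48 -6.55  1.6 ] open 0.145
travel [ 0.0008 -0.0018  0.0005] roll -0.0006
0.0 travel -0.0 0.0
0.075 travel -0.0182 -0.0046
0.15 travel -0.0367 -0.0078
0.225 travel -0.0553 -0.0096
0.3 travel -0.0741 -0.01
0.375 travel -0.0928 -0.009
0.45 travel -0.1114 -0.0066
0.525 travel -0.1297 -0.0028
0.6 travel -0.1477 0.0024
0.675 travel -0.1653 0.0089
0.75 travel -0.1824 0.0167
0.825 travel -0.1988 0.0257
0.9 travel -0.2145 0.036
0.975 travel -0.2294 0.0474
1.05 travel -0.2434 0.0599
1.02 travel -0.2379 0.0547
0.82 travel -0.1977 0.0251
0.84 travel -0.202 0.0277
```

The opening is 13.6 mm, so the bar is held. It sits about 2 mm further along the machine's +x than I measured, so I'll shift the arc by that and raise.

send_rows(deltas=[{"travel":[-0.006,0.0,0],"roll":0},{"travel":[-0.018,-0.003,0],"roll":0},{"travel":[-0.037,-0.006,0],"roll":0},{"travel":[-0.055,-0.0075,0],"roll":0},{"travel":[-0.074,-0.008,0],"roll":0},{"travel":[-0.093,-0.007,0],"roll":0},{"travel":[-0.111,-0.0045,0],"roll":0},{"travel":[-0.13,-0.001,0],"roll":0},{"travel":[-0.142,0.0025,0],"roll":0},{"travel":[-0.148,0.0045,0],"roll":0},{"travel":[-0.148,0.0045,0],"roll":0},{"travel":[-0.148,0.0045,0],"roll":0}])

```text
time: 13.1
ee_pos: [0.4509, -0.1583, 0.2256]
orientation: [1.701, 0.793, -1.697]
ft_force: [10.2, -7.4, -6.4]
opening: 0.147
```

```bash
cat >> h.py <<'E'
def hood(s=None):
    # hinge from closed reading: tcp closed (.4482,-.1556,.0773)
    s=s or get_state();u=np.array([np.cos(np.radians(-39.75)),np.sin(np.radians(-39.75))])
    dx=(s["ee_pos"][:2]-[.4482,-.1556])@u;dz=s["ee_pos"][2]-.0773
    X=.24-dx;Z=-.07+dz;print("radius",np.hypot(X,Z).round(4),"theta",(np.arctan2(Z,X)+np.arctan2(70,240)).round(4))
E
python3 - <<'E'
from h import *
togo([.4465,-.1548,.0765],-39.75);hood()
i=grab_frame("side")
cv2.imwrite("pics/s10.png",cv2.resize(cv2.cvtColor(i,cv2.COLOR_RGB2BGR)[100:340,170:430],None,fx=2.5,fy=2.5,interpolation=cv2.INTER_CUBIC))
E
```

```text
t 13.1 tcp [ 0.4509 -0.1583  0.2256] jawyaw -39.8 tilt 0.21 f [10.22 -7.41 -6.37] open 0.147
travel [ 0.1491 -0.0062  0.0002] roll -0.0008
radius 0.2488 theta 0.6039
```

View pics/s10.png

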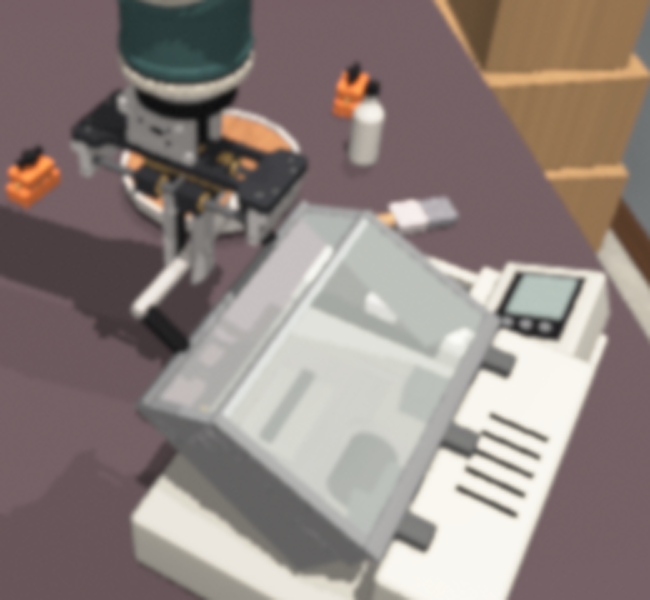

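The hood is up at about 0.60 rad by arc geometry, with the bar still in the fingers and everything clear. I'll raise it past the balance point slowly.

send_rows(deltas=[{"travel":[-0.009,0.0045,0],"roll":0},{"travel":[-0.0176,0.008,0],"roll":0},{"travel":[-0.026,0.012,0],"roll":0},{"travel":[-0.035,0.016,0],"roll":0},{"travel":[-0.043,0.0205,0],"roll":0},{"travel":[-0.051,0.025,0],"roll":0},{"travel":[-0.059,0.03,0],"roll":0},{"travel":[-0.067,0.035,0],"roll":0},{"travel":[-0.0745,0.0405,0],"roll":0},{"travel":[-0.082,0.0465,0],"roll":0},{"travel":[-0.089,0.0525,0],"roll":0},{"travel":[-0.0957,0.0588,0],"roll":0}])

```text
time: 14.35
ee_pos: [0.4954, -0.195, 0.3211]
orientation: [1.699, 0.797, -1.7]
ft_force: [-2.7, 2.8, 3.0]
opening: 0.139
```

send_rows(deltas=[{"travel":[0,0,0],"roll":0},{"travel":[0,0,0],"roll":0},{"travel":[0,0,0],"roll":0}])

```text
time: 14.65
ee_pos: [0.4954, -0.195, 0.3209]
orientation: [1.7, 0.797, -1.699]
ft_force: [-4.8, 3.7, 6.3]
opening: 0.146
```

```bash
python3 - <<'E'
from h import *
togo([.4465,-.1548,.0765],-39.75);hood()
i=grab_frame("side");cv2.imwrite("pics/s11f.png",cv2.cvtColor(i,cv2.COLOR_RGB2BGR))
cv2.imwrite("pics/s11.png",cv2.resize(cv2.cvtColor(i,cv2.COLOR_RGB2BGR)[100:340,170:430],None,fx=2.5,fy=2.5,interpolation=cv2.INTER_CUBIC))
E
```

```text
t 14.65 tcp [ 0.4954 -0.195   0.3209] jawyaw -39.76 tilt 0.01 f [-4.81  3.73  6.28] open 0.146
travel [ 0.2444 -0.0633  0.0004] roll -0.0002
radius 0.249 theta 1.0553
```

View pics/s11.png

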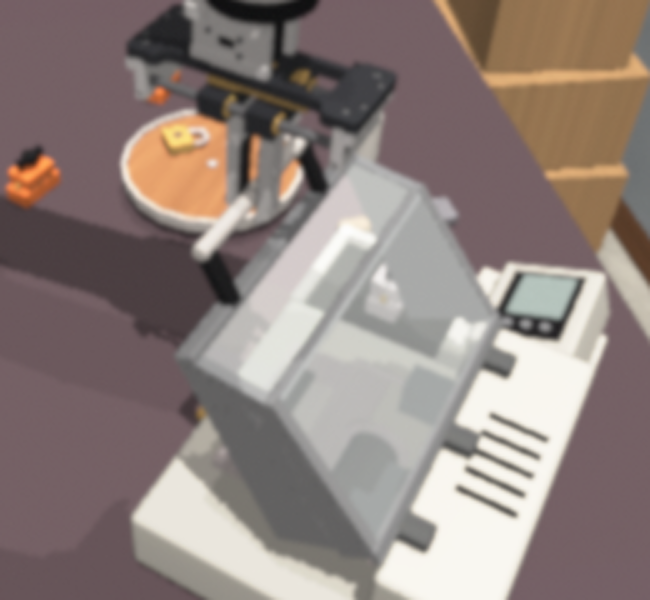

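The hood is at about 1.055 rad, past balance and still held, and the padlock is still on the turntable. Now I'll ease it back to about 0.83.

send_rows(deltas=[{"travel":[0.003,-0.003,0],"roll":0},{"travel":[0.0085,-0.0078,0],"roll":0},{"travel":[0.014,-0.0125,0],"roll":0},{"travel":[0.0215,-0.0183,0],"roll":0},{"travel":[0.029,-0.0239,0],"roll":0},{"travel":[0.035,-0.028,0],"roll":0},{"travel":[0.04,-0.0312,0],"roll":0},{"travel":[0.0425,-0.0329,0],"roll":0},{"travel":[0.0435,-0.0335,0],"roll":0},{"travel":[0.0435,-0.0335,0],"roll":0},{"travel":[0.0435,-0.0335,0],"roll":0},{"travel":[0.0435,-0.0335,0],"roll":0}])

```text
time: 15.9
ee_pos: [0.4695, -0.1737, 0.2769]
orientation: [1.699, 0.797, -1.7]
ft_force: [-6.0, 2.0, 2.7]
opening: 0.139
```

```bash
python3 - <<'E'
from h import *
np.set_printoptions(precision=4,suppress=True)
togo([.4465,-.1548,.0765],-39.75);hood();print(get_state()["joint_vel"])
for n in("side","top"):
    i=cv2.cvtColor(grab_frame(n),cv2.COLOR_RGB2BGR)
    c=i[100:340,170:430] if n=="side" else i[60:280,140:460]
    k=2.5 if n=="side" else 2.4
    cv2.imwrite(f"pics/{n}12.png",cv2.resize(c,None,fx=k,fy=k,interpolation=cv2.INTER_CUBIC));cv2.imwrite(f"pics/{n}12f.png",i)
togo([.4465,-.1548,.0765],-39.75);hood()
O=np.array([.6148,-.2142]);y=np.radians(-39.75);u=np.array([np.cos(y),np.sin(y)]);v=np.array([-u[1],u[0]])
H=np.array([.4482,-.1556])+.24*u
for a in(.7,.78,.83,.88,.935):
    b=a-np.arctan2(70,240);p=H-.25*np.cos(b)*u-.081*v;P=np.r_[p,.165+.25*np.sin(b)]
    print(a,"bar -y end side px crop",(proj("side",P)[0]-[170,100])*2.5)
E
```

```text
t 15.9 tcp [ 0.4695 -0.1737  0.2769] jawyaw -39.77 tilt 0.01 f [-6.02  2.03  2.71] open 0.139
travel [ 0.2004 -0.0297  0.0002] roll -0.0004
radius 0.2485 theta 0.8323
[ 0.0004  0.0025 -0.0011 -0.0008  0.0003 -0.0008 -0.0014]
t 16.0 tcp [ 0.4695 -0.1736  0.2769] jawyaw -39.77 tilt 0.01 f [-5.05  3.33  3.56] open 0.146
travel [ 0.2004 -0.0297  0.0002] roll -0.0003
radius 0.2485 theta 0.8324
0.7 bar -y end side px crop [141.6952 300.6322]
0.78 bar -y end side px crop [150.3796 288.8338]
0.83 bar -y end side px crop [156.8078 281.9235]
0.88 bar -y end side px crop [164.0226 275.4083]
0.935 bar -y end side px crop [172.8822 268.7379]
```

View pics/side12.png

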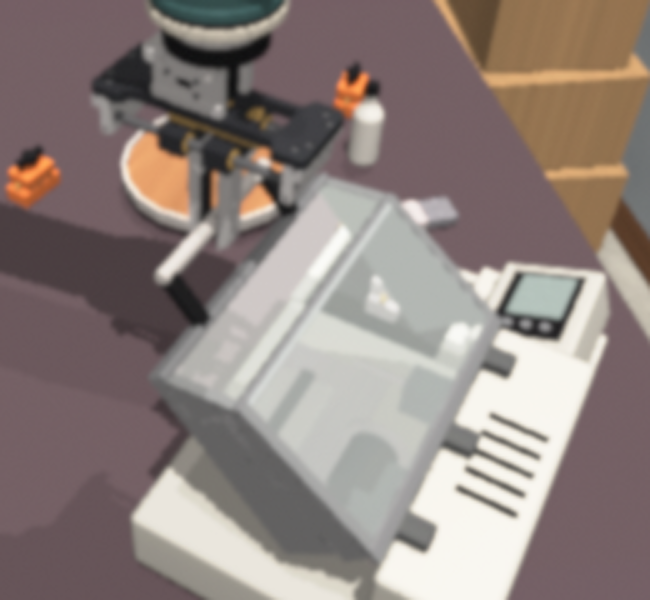

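View pics/top12.png

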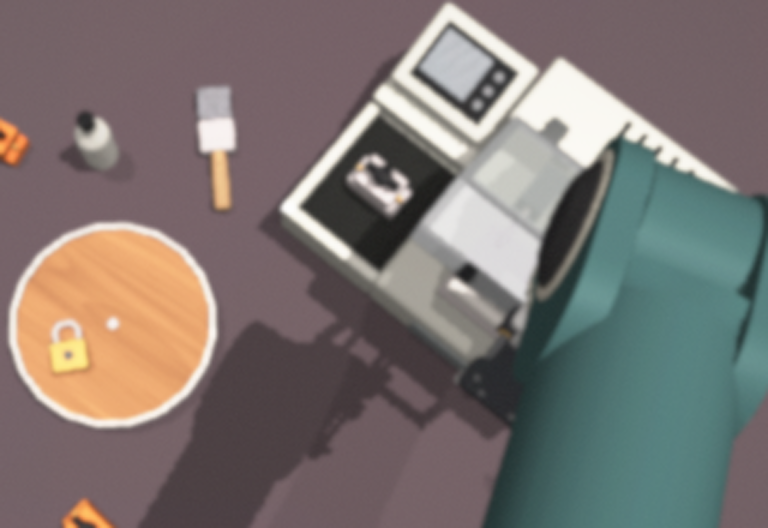

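The side view shows the bar held, its near end at about (159,278) in the crop. The prediction for 0.83 rad is (157,282), so camera and arm agree to about 0.02–0.03 rad. The top view shows the clamp upright near the tray's centre, the padlock on the turntable, and the brush and bottle in place. The arm is still, so I'm handing in.

```bash
python3 - <<'E'
from h import *
print(finish_job());togo([.4465,-.1548,.0765],-39.75);hood()
E
```

```text
the job is handed in; nothing more can be done
None
the job is handed in; nothing more can be done
```

The spare clamp is in the tray and let go, and the arm is holding the hood by its bar just below the balance point. I handed the job in at 16.0 s; no verdict was reported.

- **Clamp:** I gripped it at 34.0 mm, lifted it off the turntable, lowered it until it touched the tray floor and opened the fingers. The last top view shows it upright near the middle of the tray, clear of the hood.
- **Hood:** I raised it to about 1.055 rad and eased it back to about 0.83 rad, with the bar still gripped (13–14 mm opening). The arm was still at the last reading. The angle comes from the arm's position; the bar's place in the last side view agrees to about 0.02–0.03 rad, and that reading was by eye.
- **Other items:** In the last top view the padlock is on the turntable, and the brush and oil bottle look undisturbed. I judged these by eye and did not re-measure them.

Three things did not go quite as measured:
- One move was refused for leaving out the roll values, and nothing moved.
- The wrist read about 14 N for a moment when the clamp touched the tray floor.
- The bar sat about 2 mm from where I had measured it, so I corrected the lifting path.

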